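# Find the rattling module and hand it over

## Robot

A 6-joint arm with a two-finger parallel gripper is mounted at the origin on the work surface. World frame = base frame: x ahead of the robot, y to its left, z up, the work surface at z = 0. Lengths are in m, angles in rad, forces in N, time in s.
With the tool pointing down it reaches from about 0.325 to 0.875 m from the base axis. Payload 4.4 kg.
Tool frame: the origin (TCP) lies midway between the tips of the shut fingers; the grasp point (between the pads) lies grip_depth behind it (grip_depth is the distance from the TCP to the grasp point, in m); z points along the fingers, y is the line along which they close (so a half turn about z gives the same grasp; the last joint's range is limited). The gripper opens to 85 mm and grips with 20 to 120 N. Pads are 22 mm wide; open, the fingers measure 114 mm over their backs; the gripper's body (76 mm by 85 mm) begins 54 mm behind the grasp point. The pads swing forward as they close: fully open they stand 13 mm farther back than shut.
Start: joints at [-1.413, 0.207, 1.542, -0, 1.393, -0.15], TCP at [0.175, -0.548, 0.231] pointing down, gripper open.
Joint ranges: [-2.73, 2.73], [-0.86, 2.22], [0.23, 2.46], [-1.11, 4.25], [0.08, 2.63], [-2.82, 2.82]. Speed limits (rad/s): [2.79, 2.79, 3.14, 3.14, 3.14, 3.14].

## Interface

Orientations are given as a rotation vector (axis times angle).
In Python, from bench import * gives the robot as it stands.
- The arm moves only by the tool play_rows, never from a script. Its arguments are lists of equal length, an entry for each row: "dp": the shift along the tool's x, y, z normalised to -1 to 1, where 1 is 0.02 m, a list of three; "angular": the turn, a rotation vector about the tool's x, y, z normalised to -1 to 1, where 1 is 4 degrees, a list of three. In form: {"dp": [[tx, ty, tz], ...], "angular": [[wx, wy, wz], ...]}. A call has 1 to 8 rows; each row shifts and turns the commanded pose from where the row before left it, along the tool's axes as they then stand; what a row does not reach is not made up. A row lasts 1/8 s, in which the tool goes at most 62.5 mm and 10.7 degrees, less where a joint would pass 70% of its speed; a pose out of reach is approached as far as the arm can. A call with a number of a shift or a turn outside -1 to 1 is refused whole. A call with a gripper value outside its range is refused whole. "gripper" is the gripper command: -1 is shut, 1 is fully open, values between are in proportion, set as the call begins (left out, the last holds). The fingers move at their own pace and stop on an object; the grip force is fixed at half the most. Time passes only in rows, so rows that do not move let the fingers close. It gives the time, the measured TCP pose, the force, the opening and the grip force at its end, in the units of the state.
- observe(): the state, without advancing time (a new reading comes with each control period).
- grab_frame(name): name is "scene" or "side" or "wrist"; returns (picture, depth): 420x560x3 uint8, red, green, blue; 420x560 float32, m along the optical axis (not along the pixel's ray), 0 where there is no reading.
- calibration(name): a dict with "K" (3x3 intrinsics, pixels), "extrinsics" (4x4, takes a point from camera to world coordinates). Camera axes: x right, y up, looking along -z (the intrinsics and any distortion apply to the point x, -y, -z); pixel columns grow to the right and rows downward; lengths in m; the calibration is good to about 2 mm. A picture is of the moment at which its call begins: read the wrist's pose just before it. calibration takes no time and is no camera call; for the wrist camera it gives the pose at the moment of the call.
- sign_off(): hands the job in; it is judged then, once.
The state is a dict: "t": time; "qpos": joint angles; "joint_vel": joint speeds; "tau": joint torques, N m; "tcp_pos": TCP position; "ee_rot": TCP orientation; "wrist_force": force on the tool from outside, world axes, zero at the start; "torque": the same for the moment, N m; "gripper_width": opening from 0.0 (shut) to 1.0 (fully open); "gripper_force": force on a finger pad.
Only numpy, scipy, OpenCV 4.12 (cv2) and the standard library are available. Lean on these libraries where they do the work, as an engineer would, in place of code of your own. Each camera call takes 0.05 s, during which the arm holds its last target. There are 200 camera calls.

## Task

Slide the yellow transport lock of the black tray fully open by its red grip, then lift the aluminium cases out one at a time and shake each lengthwise until you find the one with something loose inside it, setting every quiet case back in its own pocket. Hand the rattling case across to the technician: finish while still holding it in the gripper, level and still in the air about 15 cm above the blue mat. Leave the rest of the bench undisturbed.

Things in the scene. Friction and masses are not known exactly. Their poses are not given: they have to be found in the camera images.
- tray: black transport tray, fixed to the bench, 170 mm (its x) x 345 mm (its y), origin on the bench surface under the middle pocket's centre, z up. Floor 8 mm thick; three pockets 85 mm apart along its y, each with low ribs (sides 12 mm high, open for 50 mm at mid-length for fingers; ends 4 mm high) that leave 3 mm of play all round.
- lock_grip (a point): the red grip of the yellow transport lock, an upright plate 14 mm thick (along the tray's y), 44 mm wide (along the tray's x), its top 58 mm and its foot 22 mm above the bench; this point is on its centre line 44 mm above the bench. Open the lock by moving the grip towards the tray's +y (away from the cases)
- lock (a joint): travel of the lock frame along the tray's +y, in m: 0 to 0.008 at the start = locked, six yellow tabs lie over the cases' lugs and hold them down; 0.034 = fully open against its end stop, the tabs lie between the lugs. Sliding takes 3 to 4 N; it stays where it is left
- case_1: sealed aluminium module case in pocket 1 (the three look alike): body 100 mm long (its x), 46 wide (y), 42 high, blue label on the lid; at each end a lug 24 mm wide, 4 mm thick reaches 14 mm beyond the body at the bottom. Origin at the centre of its underside, z up. Grip it across its width at mid-length, in the upper 30 mm, firmly
- case_2: sealed case in pocket 2, same shape and origin as case_1. Each case weighs 0.37 to 0.50 kg at random, so weight tells nothing. One of the three, a different one each time, holds a loose iron core of 170 g; the contents of the other two are firm
- case_3: sealed case in pocket 3, same shape and origin as case_1. The loose core rolls 60 mm along the length and knocks on the end walls when shaken lengthwise with brisk strokes of about 80 mm; after a stop it lies at the end that led for about half a second, so the moment in the hand differs by some 0.1 N m between forward and backward stops (quiet: under 0.04)
- pocket_1 (a point): centre of pocket 1 on the tray's floor, 8 mm above the bench (pocket 1 at the tray's -y end, 3 next to the lock grip); axes as the tray's. A case belongs here with its underside on the floor and its x along the tray's x
- pocket_2 (a point): centre of pocket 2 on the tray's floor, 8 mm above the bench (pocket 1 at the tray's -y end, 3 next to the lock grip); axes as the tray's. A case belongs here with its underside on the floor and its x along the tray's x
- pocket_3 (a point): centre of pocket 3 on the tray's floor, 8 mm above the bench (pocket 1 at the tray's -y end, 3 next to the lock grip); axes as the tray's. A case belongs here with its underside on the floor and its x along the tray's x
- mat: the technician's blue antistatic mat, fixed, 200 mm (x) x 240 mm (y), 3 mm thick; origin at the centre of its underside on the bench
- mainboard: bystander: green computer main board lying flat, 200 x 170 mm, parts up to 37 mm high, origin under its centre
- tape: bystander: roll of paper tape lying flat, 84 mm across, 24 mm high, origin under its centre
- screwdriver: bystander: orange screwdriver lying flat, 170 mm long, lying along its x
- screw_jar: bystander: clear jar with white cap, 48 mm across, 55 mm high
- solder_spool: bystander: spool of solder wire, 56 mm across, 43 mm high
- tweezers: bystander: steel tweezers lying flat, 125 mm long
Mind the look-alikes: they are no part of the job. What is shaped like the case_2 but brown or pink is not meant.

How it is judged:
By the outcome, as a careful person would: the job done as asked, in the order asked, and still so for the second after the job is handed in, while the arm keeps its last pose, push and grip.
It also fails if it takes over 72 s, if anything falls off the work surface, if the arm or the gripper's body presses on something with over 40 N, if the wrist force passes 120 N, or if a joint passes its speed limit or range.

## Working session

There is one attempt and no reset: what is moved stays moved. The work goes in short steps, Python scripts to look and compute and a tool call to move; the robot and the scene stay as the last step left them, time stands still between calls to the robot, and variables do not carry over. Pictures are saved under pics/ and viewed, at most 10 in all, crops included, and the job is handed in when it is done.

Besides the shell and the picture viewer there is one more tool, called after ">>>" in YAML: its name, and indented under it one key for each argument. play_rows: Moves the arm, as the interface text tells. Scaled input: -1 to 1 covers 0.02 m each way for a shift and 4 degrees each way for a turn. Its arguments: {"type":"object","properties":{"dp":{"type":"array","items":{"type":"array","items":{"type":"number"}}},"angular":{"type":"array","items":{"type":"array","items":{"type":"number"}}},"gripper":{"type":"number"}},"required":["dp","angular"]}

```bash
ls; mkdir -p pics; python3 - <<'E'
from bench import *
import cv2,numpy as np
s=observe();print(s)
for n in("scene","side"):
    p,d=grab_frame(n);c=calibration(n);print(n,c)
    cv2.imwrite(f"pics/{n}0.png",cv2.resize(p[:,:,::-1],(800,600),interpolation=cv2.INTER_CUBIC));np.savez(f"{n}0.npz",p=p,d=d,**c)
E
```

```text
pics
{'t': 0.0, 'qpos': array([-1.41247963e+00,  2.07444422e-01,  1.54298649e+00, -5.10370581e-06,
        1.39350894e+00, -1.50489538e-01]), 'joint_vel': array([-4.45729954e-04, -3.21049500e-05, -1.05276032e-03,  4.09290053e-04,
       -1.17103004e-03,  3.52867973e-04]), 'tau': array([ 2.27117806e-05, -3.83037794e+01, -2.91595745e+01, -4.14534197e-04,
        1.04041063e-02, -1.08381707e-05]), 'tcp_pos': array([ 0.17462469, -0.54702854,  0.23009648]), 'ee_rot': array([-3.10189924e+00, -4.82787056e-01,  2.23020620e-05]), 'wrist_force': array([ 1.03757526,  0.11053564, -0.66340932]), 'torque': array([ 0.03512047, -0.0258549 ,  0.01707856]), 'gripper_force': 0.0, 'gripper_width': 1.0012237125736259}
scene {'K': array([[528.24960843,   0.        , 280.34855302],
       [  0.        , 528.24960843, 218.06595322],
       [  0.        ,   0.        ,   1.        ]]), 'extrinsics': array([[ 0.20269899, -0.52652928,  0.82563917,  1.86562051],
       [ 0.9792283 ,  0.10467789, -0.17365045, -0.25022815],
       [ 0.00500588,  0.84368801,  0.53681047,  0.96997428],
       [ 0.        ,  0.        ,  0.        ,  1.        ]])}
side {'K': array([[393.98593629,   0.        , 281.68866922],
       [  0.        , 393.98593629, 207.79205173],
       [  0.        ,   0.        ,   1.        ]]), 'extrinsics': array([[-0.98849896,  0.07652151, -0.13043871,  0.34517763],
       [-0.1508351 , -0.56099063,  0.81396455,  0.90707605],
       [-0.0108891 ,  0.82427785,  0.56608078,  0.68234308],
       [ 0.        ,  0.        ,  0.        ,  1.        ]])}
```

View pics/scene0.png

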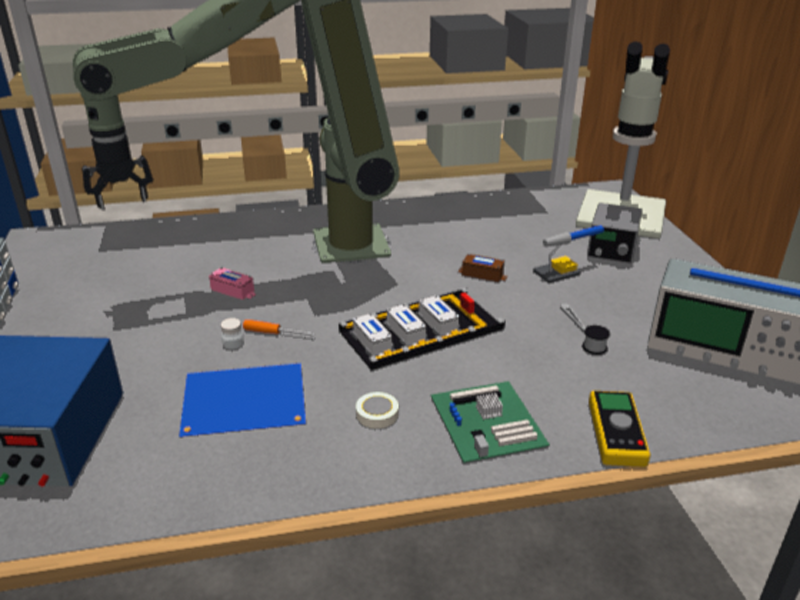

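View pics/side0.png

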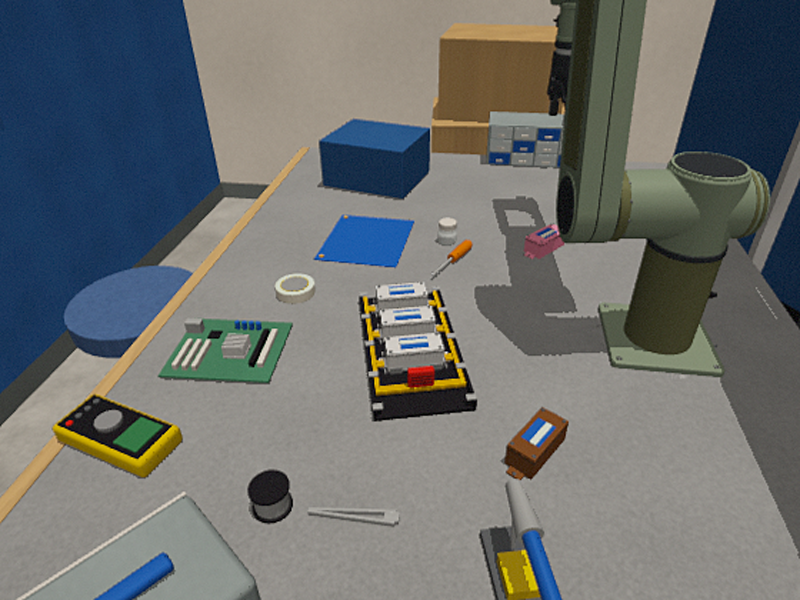

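The scene view shows the tray centred near (420,328) with the red grip at (468,302), and the mat at (243,400). The side view shows the grip at (420,377) and the cases at (403,293), (408,318) and (414,347). Pink and brown decoys stand clear of these.

```bash
cat > h.py <<'E'
import numpy as np,cv2
def cloud(f):
    z=np.load(f);d=z['d'];K=z['K'];E=z['extrinsics']
    v,u=np.mgrid[:420,:560]
    P=np.stack([(u-K[0,2])/K[0,0]*d,-(v-K[1,2])/K[1,1]*d,-d],-1)@E[:3,:3].T+E[:3,3]
    P[d==0]=np.nan
    return P,z['p'].astype(int)
E
python3 - <<'E'
from h import *
for n in("scene","side"):
    P,p=cloud(n+"0.npz");r,g,b=p[...,0],p[...,1],p[...,2]
    v,u=np.mgrid[:420,:560]
    if n=="scene": box=(u>235)&(u<355)&(v>200)&(v<258)
    else: box=(u>250)&(u<335)&(v>195)&(v<292)
    red=box&(r>150)&(g<60)&(b<60)&(P[...,2]>.015)
    q=P[red];print(n,"red",len(q),q.mean(0),np.percentile(q,[2,98],axis=0))
    top=red&(P[...,2]>.053); print(" top",P[top].mean(0))
    lid=box&(P[...,2]>.045)&(P[...,2]<.056)&(abs(r-g)<60)&(r+g+b>150)&~((r>150)&(b<90))
    c,l,st,_=cv2.connectedComponentsWithStats(lid.astype(np.uint8))
    for i in range(1,c):
        if st[i,4]>40:
            q=P[l==i];R=cv2.minAreaRect((q[:,:2]*1000).astype(np.float32));print(" lid",st[i,4],q.mean(0),R)
    t=box&(P[...,2]>.003)&(P[...,2]<.065)
    R=cv2.minAreaRect((P[t][:,:2]*1000).astype(np.float32));print(" tray",R,cv2.boxPoints(R))
    blue=(b>150)&(r<60)&(abs(P[...,2])<.012)&(P[...,1]<0)
    R=cv2.minAreaRect((P[blue][:,:2]*1000).astype(np.float32));print(" mat",blue.sum(),R,np.nanmedian(P[blue],0))
E
```

```text
scene red 25 [0.42546414 0.20950062 0.05430755] [[0.37087255 0.20242489 0.03264531]
 [0.44880147 0.21993332 0.0612618 ]]
 top [0.4304177  0.20886078 0.05630014]
 lid 237 [0.4545507  0.13447319 0.04902627] ((452.5799255371094, 134.26962280273438), (104.26045227050781, 50.19936752319336), 14.198694229125977)
 lid 238 [0.47903094 0.05241987 0.04899761] ((475.6028137207031, 51.93353271484375), (111.6452865600586, 49.716026306152344), 15.630624771118164)
 lid 262 [ 0.50142828 -0.02779406  0.04893835] ((498.3116455078125, -27.855228424072266), (105.04226684570312, 49.07749938964844), 16.48630714416504)
 tray ((449.18804931640625, 99.83395385742188), (411.0884704589844, 351.0442199707031), 78.58847045898438) [[ 236.46786  -66.9191 ]
 [ 580.5725  -136.37482]
 [ 661.9082   266.587  ]
 [ 317.8036   336.04272]]
 mat 3502 ((628.4686279296875, -315.29583740234375), (237.3388671875, 208.87965393066406), 87.65805053710938) [ 0.63697926 -0.31699895  0.00153143]
side red 71 [0.42753993 0.21455104 0.05795746] [[0.40845086 0.20373174 0.05455102]
 [0.44651958 0.22258363 0.06050589]]
 top [0.42753993 0.21455104 0.05795746]
 lid 357 [ 0.49760495 -0.02157503  0.05117935] ((498.0507507324219, -25.179588317871094), (99.69234466552734, 53.12422180175781), 16.045169830322266)
 lid 408 [0.47387488 0.05919214 0.05118353] ((474.0677795410156, 56.30805969238281), (99.97328186035156, 48.97676467895508), 15.806612968444824)
 lid 493 [0.45003713 0.14068531 0.05098538] ((450.4503173828125, 137.53802490234375), (100.54405212402344, 50.46040344238281), 16.56262969970703)
 tray ((447.3959045410156, 67.40107727050781), (259.39111328125, 418.4577331542969), 7.753132343292236) [[ 290.6599   257.2207 ]
 [ 347.112   -157.41171]
 [ 604.1319  -122.41855]
 [ 547.6798   292.21387]]
 mat 1706 ((629.2280883789062, -309.37811279296875), (237.4298553466797, 197.4025421142578), 87.16007995605469) [ 0.6269219  -0.29714786  0.00524445]
```

```bash
python3 - <<'E'
import bench
print([n for n in dir(bench) if not n.startswith('_')]); print(getattr(bench,'grip_depth',None))
E
```

```text
['Unreachable', 'calibration', 'grab_frame', 'grip_depth', 'observe', 'sign_off']
0.0187
```

>>> play_rows:
  dp:
    - [1,-1,0]
    - [1,-1,0]
    - [1,-1,0]
    - [1,-1,0]
    - [1,-1,0]
    - [1,-1,0]
    - [1,-1,0]
    - [1,-1,0]
  angular:
    - [0,0,0.4]
    - [0,0,0]
    - [0,0,0]
    - [0,0,0]
    - [0,0,0]
    - [0,0,0]
    - [0,0,0]
    - [0,0,0]
  gripper: 0.06

```text
t: 1.1
tcp_pos: [0.2836, -0.3481, 0.2308]
ee_rot: [-3.11, -0.439, 0.0]
wrist_force: [0.4, -0.1, -0.4]
gripper_width: 0.525
gripper_force: 0.0
```

>>> play_rows:
  dp:
    - [1,-1,0]
    - [1,-1,0]
    - [1,-1,0]
    - [1,-1,0]
    - [1,-1,0]
    - [1,-1,0]
    - [1,-1,0]
    - [1,-1,0]
  angular:
    - [0,0,0]
    - [0,0,0]
    - [0,0,0]
    - [0,0,0]
    - [0,0,0]
    - [0,0,0]
    - [0,0,0]
    - [0,0,0]

```text
t: 2.1
tcp_pos: [0.3928, -0.1502, 0.2309]
ee_rot: [-3.11, -0.44, 0.001]
wrist_force: [0.2, 0.2, 0.2]
gripper_width: 0.53
gripper_force: 0.0
```

>>> play_rows:
  dp:
    - [1,-1,0]
    - [1,-1,0]
    - [1,-1,0]
    - [1,-1,0]
    - [1,-1,0]
    - [1,-1,0]
    - [0.7,-1,0]
    - [0,-1,0]
  angular:
    - [0,0,0]
    - [0,0,0]
    - [0,0,0]
    - [0,0,0]
    - [0,0,0]
    - [0,0,0]
    - [0,0,0]
    - [0,0,0]

```text
t: 3.1
tcp_pos: [0.4774, 0.0405, 0.2307]
ee_rot: [-3.11, -0.441, 0.001]
wrist_force: [-0.1, -1.0, 0.1]
gripper_width: 0.532
gripper_force: 0.0
```

```bash
cat > w.py <<'E'
import sys,numpy as np,cv2
from bench import *
n=sys.argv[1]
c=calibration("wrist");p,d=grab_frame("wrist");np.savez(n+".npz",p=p,d=d,**c)
cv2.imwrite(f"pics/{n}.png",cv2.resize(p[:,:,::-1],(800,600),interpolation=cv2.INTER_CUBIC))
print(observe()['tcp_pos'],observe()['t'])
E
python3 w.py w1
```

```text
[0.47609551 0.0424897  0.23055998] 3.15
```

View pics/w1.png

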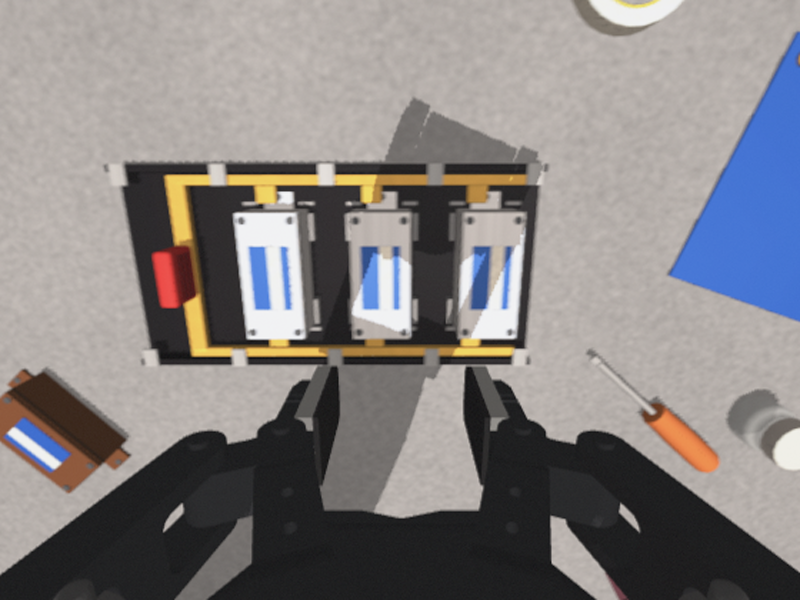

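The wrist view shows the whole tray. The grip is at (173,278) and the lids are at (272,274), (382,274) and (491,274). All the tabs lie over the lugs, so the lock is shut.

```bash
cat > m.py <<'E'
import sys
from h import *
P,p=cloud(sys.argv[1]+".npz");r,g,b=p[...,0],p[...,1],p[...,2];Z=P[...,2]
v,u=np.mgrid[:420,:560];box=(v>105)&(v<258)&(u>70)&(u<390)
red=(r>130)&(g<90)&(b<90)&box;t=red&(Z>np.nanmax(np.where(red,Z,0))-.006)
R=cv2.minAreaRect((P[t][:,:2]*1000).astype(np.float32));print("grip top",t.sum(),P[t].mean(0),R)
lid=(Z>.045)&(Z<.054)&box&~red
c,l,st,_=cv2.connectedComponentsWithStats(lid.astype(np.uint8))
for i in range(1,c):
    if st[i,4]>500:
        R=cv2.minAreaRect((P[l==i][:,:2]*1000).astype(np.float32));print(" lid",st[i,4],P[l==i].mean(0),R)
E
python3 m.py w1
```

```text
grip top 458 [0.42738137 0.20954661 0.0572276 ] ((426.7478942871094, 209.7737274169922), (42.5490837097168, 13.807394027709961), 15.414429664611816)
 lid 3763 [0.45094444 0.13517174 0.05020356] ((448.3846130371094, 134.99041748046875), (100.0226821899414, 46.94300079345703), 16.63115882873535)
 lid 3709 [0.47448927 0.05420649 0.05033375] ((472.0214538574219, 53.66353988647461), (99.78114318847656, 46.0989875793457), 16.270784378051758)
 lid 3741 [ 0.49795444 -0.02674986  0.05036826] ((495.699951171875, -27.963394165039062), (99.77108001708984, 46.34309387207031), 16.29912757873535)
```

>>> play_rows:
  dp:
    - [0,-1,0.5]
    - [0,-1,0.5]
    - [0,-1,0.5]
    - [0,-1,0.5]
    - [0,-1,0.5]
    - [0,-1,0.5]
    - [0,-1,0.5]
    - [0,-1,0.5]
  angular:
    - [0,0,0]
    - [0,0,0]
    - [0,0,0]
    - [0,0,0]
    - [0,0,0]
    - [0,0,0]
    - [0,0,0]
    - [0,0,0]

```text
t: 4.15
tcp_pos: [0.4325, 0.1934, 0.1507]
ee_rot: [3.11, 0.439, -0.001]
wrist_force: [-0.2, 0.4, 0.4]
gripper_width: 0.531
gripper_force: 0.0
```

>>> play_rows:
  dp:
    - [0,-0.7,0.5]
    - [0,0,1]
    - [0,0,1]
    - [0,0,0.5]
    - [0,0,0]
  angular:
    - [0,0,0]
    - [0,0,0]
    - [0,0,0]
    - [0,0,0]
    - [0,0,0]

```text
t: 4.78
tcp_pos: [0.4284, 0.2064, 0.0905]
ee_rot: [3.11, 0.439, -0.003]
wrist_force: [0.5, 0.3, 0.8]
gripper_width: 0.531
gripper_force: 0.0
```

>>> play_rows:
  dp:
    - [0,-0.16,0.9]
    - [0,0,1]
    - [0,0,1]
    - [0,0,0]
  angular:
    - [0,0,0]
    - [0,0,0]
    - [0,0,0]
    - [0,0,0]

```text
t: 5.28
tcp_pos: [0.4274, 0.2095, 0.0327]
ee_rot: [3.11, 0.439, -0.003]
wrist_force: [0.5, -0.4, -0.8]
gripper_width: 0.532
gripper_force: 0.0
```

>>> play_rows:
  dp:
    - [0,0,0]
    - [0,0,0]
    - [0,0,0]
  angular:
    - [0,0,0]
    - [0,0,0]
    - [0,0,0]
  gripper: -1

```text
t: 5.65
tcp_pos: [0.4293, 0.2103, 0.0347]
ee_rot: [-3.11, -0.44, -0.004]
wrist_force: [-0.6, 1.3, 6.4]
gripper_width: 0.149
gripper_force: 59.8
```

>>> play_rows:
  dp:
    - [0,-0.3,-0.1]
    - [0,-0.4,0]
    - [0,-0.4,0]
    - [0,-0.1,0]
    - [0,0,0]
  angular:
    - [0,0,0]
    - [0,0,0]
    - [0,0,0]
    - [0,0,0]
    - [0,0,0]

```text
t: 6.28
tcp_pos: [0.4226, 0.2331, 0.0349]
ee_rot: [3.11, 0.44, 0.005]
wrist_force: [4.9, 0.2, -7.6]
gripper_width: 0.148
gripper_force: 60.1
```

>>> play_rows:
  dp:
    - [0,-0.2,0]
    - [0,0,0]
  angular:
    - [0,0,0]
    - [0,0,0]

```text
t: 6.52
tcp_pos: [0.4217, 0.2365, 0.0349]
ee_rot: [3.109, 0.44, 0.005]
wrist_force: [5.9, -1.5, -8.2]
gripper_width: 0.148
gripper_force: 60.1
```

>>> play_rows:
  dp:
    - [0,-0.15,0]
    - [0,0,0]
  angular:
    - [0,0,0]
    - [0,0,0]

```text
t: 6.78
tcp_pos: [0.4216, 0.2365, 0.0349]
ee_rot: [3.104, 0.442, 0.005]
wrist_force: [8.7, -12.9, -5.9]
gripper_width: 0.15
gripper_force: 60.4
```

>>> play_rows:
  dp:
    - [0,-0.1,0]
    - [0,0,0]
  angular:
    - [0,0,0]
    - [0,0,0]

```text
t: 7.02
tcp_pos: [0.4216, 0.2366, 0.0349]
ee_rot: [3.1, 0.442, 0.005]
wrist_force: [10.0, -19.2, -6.3]
gripper_width: 0.146
gripper_force: 60.6
```

>>> play_rows:
  dp:
    - [0,-0.1,0]
    - [0,0,0]
  angular:
    - [0,0,0]
    - [0,0,0]

```text
t: 7.28
tcp_pos: [0.4216, 0.2366, 0.0349]
ee_rot: [3.097, 0.442, 0.005]
wrist_force: [11.5, -26.1, -5.9]
gripper_width: 0.148
gripper_force: 60.9
```

>>> play_rows:
  dp:
    - [0,0.32,0]
    - [0,0,0]
  angular:
    - [0,0,0]
    - [0,0,0]

```text
t: 7.52
tcp_pos: [0.4216, 0.2365, 0.0349]
ee_rot: [3.11, 0.439, 0.005]
wrist_force: [7.3, -3.0, -8.4]
gripper_width: 0.148
gripper_force: 60.5
```

>>> play_rows:
  dp:
    - [0,0,0]
    - [0,0,0]
    - [0,0,-1]
    - [0,0,-1]
    - [0,0.5,-1]
    - [0,1,-1]
    - [0,1,-1]
    - [0,1,0]
  angular:
    - [0,0,0]
    - [0,0,0]
    - [0,0,0]
    - [0,0,0]
    - [0,0,0]
    - [0,0,0]
    - [0,0,0]
    - [0,0,0]
  gripper: 0.06

```text
t: 8.52
tcp_pos: [0.441, 0.1703, 0.1376]
ee_rot: [-3.11, -0.441, -0.007]
wrist_force: [0.5, -0.4, 0.4]
gripper_width: 0.528
gripper_force: 0.0
```

```bash
python3 w.py w2; python3 m.py w2
```

```text
[0.44095739 0.16829781 0.13674662] 8.575
grip top 888 [0.42042552 0.23430898 0.05721001] ((419.5621643066406, 234.73641967773438), (42.74360656738281, 13.526906967163086), 16.320524215698242)
 lid 5682 [0.45959506 0.13896749 0.05043133] ((457.2328186035156, 137.79046630859375), (81.81448364257812, 46.341522216796875), 16.22971534729004)
```

View pics/w2.png

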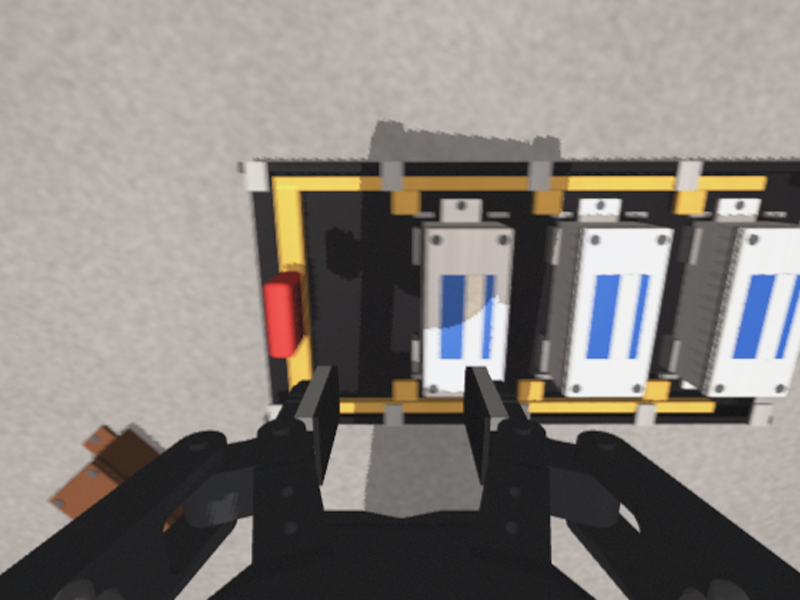

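The lock is fully open, with the tabs now between the lugs. I take case 3 first.

>>> play_rows:
  dp:
    - [0,0.9,0]
    - [0,0.83,0.5]
    - [0,0,1]
    - [0,0,1]
    - [0,0,0]
  angular:
    - [0,0,0]
    - [0,0,0]
    - [0,0,0]
    - [0,0,0]
    - [0,0,0]
  gripper: 0.53

```text
t: 9.2
tcp_pos: [0.4467, 0.1366, 0.083]
ee_rot: [-3.11, -0.44, 0.009]
wrist_force: [-0.7, -0.2, 0.3]
gripper_width: 0.763
gripper_force: 0.0
```

>>> play_rows:
  dp:
    - [0.16,0.13,0.9]
    - [0,0,1]
    - [0,0,1]
    - [0,0,0.45]
    - [0,0,0]
  angular:
    - [0,0,0]
    - [0,0,0]
    - [0,0,0]
    - [0,0,0]
    - [0,0,0]

```text
t: 9.82
tcp_pos: [0.4527, 0.1353, 0.0181]
ee_rot: [-3.111, -0.44, 0.001]
wrist_force: [0.1, 0.5, -0.4]
gripper_width: 0.762
gripper_force: 0.0
```

>>> play_rows:
  dp:
    - [0,0,0]
    - [0,0,0]
    - [0,0,0]
  angular:
    - [0,0,0]
    - [0,0,0]
    - [0,0,0]
  gripper: -1

```text
t: 10.2
tcp_pos: [0.4542, 0.1357, 0.0195]
ee_rot: [-3.11, -0.439, -0.004]
wrist_force: [-1.5, 0.9, 5.6]
gripper_width: 0.527
gripper_force: 63.5
```

>>> play_rows:
  dp:
    - [0,0,-0.5]
    - [0,0,-1]
    - [0,0,-1]
    - [0,0,-1]
    - [0,0,-1]
    - [0,0,-0.5]
    - [0,0,0]
    - [0,0,0]
  angular:
    - [0,0,0]
    - [0,0,0]
    - [0,0,0]
    - [0,0,0]
    - [0,0,0]
    - [0,0,0]
    - [0,0,0]
    - [0,0,0]

```text
t: 11.2
tcp_pos: [0.4519, 0.135, 0.1173]
ee_rot: [3.111, 0.44, -0.004]
wrist_force: [-0.6, 0.2, -3.8]
gripper_width: 0.527
gripper_force: 62.3
```

```bash
cat > o.py <<'E'
from bench import *
import numpy as np
s=observe();a=np.deg2rad(16.1);y=np.array([-np.sin(a),np.cos(a),0]);x=np.array([np.cos(a),np.sin(a),0])
print(s['t'],"My",round(float(s['torque']@y),4),"Mx",round(float(s['torque']@x),4),"F",s['wrist_force'].round(2),s['tcp_pos'].round(4))
E
python3 o.py
```

```text
11.2 My 0.0128 Mx -0.0074 F [-0.61  0.2  -3.78] [0.4519 0.135  0.1173]
```

>>> play_rows:
  dp:
    - [1,0,0]
    - [1,0,0]
    - [1,0,0]
    - [1,0,0]
    - [0,0,0]
    - [0,0,0]
  angular:
    - [0,0,0]
    - [0,0,0]
    - [0,0,0]
    - [0,0,0]
    - [0,0,0]
    - [0,0,0]

```text
t: 11.95
tcp_pos: [0.5283, 0.1571, 0.117]
ee_rot: [3.111, 0.44, -0.005]
wrist_force: [-1.5, -0.2, -4.4]
gripper_width: 0.525
gripper_force: 62.3
```

```bash
python3 o.py
```

```text
11.95 My 0.0116 Mx 0.0122 F [-1.51 -0.21 -4.45] [0.5283 0.1571 0.117 ]
```

>>> play_rows:
  dp:
    - [-1,0,0]
    - [-1,0,0]
    - [-1,0,0]
    - [-1,0,0]
    - [0,0,0]
    - [0,0,0]
  angular:
    - [0,0,0]
    - [0,0,0]
    - [0,0,0]
    - [0,0,0]
    - [0,0,0]
    - [0,0,0]

```text
t: 12.7
tcp_pos: [0.4534, 0.1353, 0.1185]
ee_rot: [3.111, 0.44, 0.002]
wrist_force: [1.4, -0.8, -4.6]
gripper_width: 0.531
gripper_force: 62.4
```

```bash
python3 o.py
```

```text
12.7 My -0.0131 Mx -0.0629 F [ 1.36 -0.76 -4.57] [0.4534 0.1353 0.1185]
```

>>> play_rows:
  dp:
    - [1,0,0]
    - [1,0,0]
    - [1,0,0]
    - [1,0,0]
    - [-1,0,0]
    - [-1,0,0]
    - [-1,0,0]
    - [-1,0,0]
  angular:
    - [0,0,0]
    - [0,0,0]
    - [0,0,0]
    - [0,0,0]
    - [0,0,0]
    - [0,0,0]
    - [0,0,0]
    - [0,0,0]

```text
t: 13.7
tcp_pos: [0.4534, 0.1352, 0.1184]
ee_rot: [-3.111, -0.44, -0.001]
wrist_force: [-0.2, 0.1, -4.8]
gripper_width: 0.53
gripper_force: 62.6
```

>>> play_rows:
  dp:
    - [1,0,0]
    - [1,0,0]
    - [1,0,0]
    - [1,0,0]
    - [0,0,0]
    - [0,0,0]
  angular:
    - [0,0,0]
    - [0,0,0]
    - [0,0,0]
    - [0,0,0]
    - [0,0,0]
    - [0,0,0]

```text
t: 14.45
tcp_pos: [0.5293, 0.1573, 0.1178]
ee_rot: [3.111, 0.44, -0.002]
wrist_force: [-0.5, 0.6, -5.1]
gripper_width: 0.525
gripper_force: 62.6
```

```bash
python3 o.py
```

```text
14.45 My 0.0088 Mx 0.0055 F [-0.52  0.57 -5.08] [0.5293 0.1573 0.1178]
```

>>> play_rows:
  dp:
    - [-1,0,0]
    - [-1,0,0]
    - [-1,0,0]
    - [-1,0,0]
    - [0,0,0]
    - [0,0,0]
  angular:
    - [0,0,0]
    - [0,0,0]
    - [0,0,0]
    - [0,0,0]
    - [0,0,0]
    - [0,0,0]

```text
t: 15.2
tcp_pos: [0.4536, 0.1353, 0.1187]
ee_rot: [-3.111, -0.439, -0.003]
wrist_force: [0.4, -0.4, -5.0]
gripper_width: 0.533
gripper_force: 62.6
```

```bash
python3 o.py
```

```text
15.2 My 0.0264 Mx 0.0179 F [ 0.42 -0.35 -4.98] [0.4536 0.1353 0.1187]
```

Case 3 is quiet: the forward and backward moments differ by less than 0.03 N m, with no consistent sign. I set it back.

>>> play_rows:
  dp:
    - [0,0,1]
    - [0,0,1]
    - [0,0,1]
    - [0,0,1]
    - [0,0,0.5]
    - [0,0,0.3]
    - [0,0,0.1]
    - [0,0,0]
  angular:
    - [0,0,0]
    - [0,0,0]
    - [0,0,0]
    - [0,0,0]
    - [0,0,0]
    - [0,0,0]
    - [0,0,0]
    - [0,0,0]

```text
t: 16.2
tcp_pos: [0.4535, 0.1353, 0.0208]
ee_rot: [3.111, 0.44, 0.002]
wrist_force: [-0.8, 0.3, -5.4]
gripper_width: 0.529
gripper_force: 62.6
```

```bash
python3 o.py
```

```text
16.2 My -0.0202 Mx -0.0078 F [-0.79  0.26 -5.4 ] [0.4535 0.1353 0.0208]
```

>>> play_rows:
  dp:
    - [0,0,0.07]
    - [0,0,0.03]
    - [0,0,0]
  angular:
    - [0,0,0]
    - [0,0,0]
    - [0,0,0]

```text
t: 16.58
tcp_pos: [0.4537, 0.1353, 0.0195]
ee_rot: [3.111, 0.44, 0.002]
wrist_force: [-2.6, -0.2, 5.3]
gripper_width: 0.531
gripper_force: 63.7
```

>>> play_rows:
  dp:
    - [0,0,0]
    - [0,0,-0.5]
    - [0,0,-1]
    - [0,0,-1]
    - [0,0.25,-1]
    - [0,1,0]
    - [0,1,0]
    - [-0.15,1,0]
  angular:
    - [0,0,0]
    - [0,0,0]
    - [0,0,0]
    - [0,0,0]
    - [0,0,0]
    - [0,0,0]
    - [0,0,0]
    - [0,0,0]
  gripper: 0.53

```text
t: 17.58
tcp_pos: [0.469, 0.0714, 0.0893]
ee_rot: [3.11, 0.44, 0.003]
wrist_force: [-0.2, -0.7, -0.4]
gripper_width: 0.762
gripper_force: 0.0
```

>>> play_rows:
  dp:
    - [0,1,0]
    - [0,0,0.5]
    - [0,0,0]
  angular:
    - [0,0,0]
    - [0,0,0]
    - [0,0,0]

```text
t: 17.95
tcp_pos: [0.4724, 0.0532, 0.0774]
ee_rot: [-3.11, -0.439, 0.004]
wrist_force: [-0.9, -0.3, -0.4]
gripper_width: 0.77
gripper_force: 0.0
```

>>> play_rows:
  dp:
    - [0.05,-0.03,0.9]
    - [0,0,1]
    - [0,0,1]
    - [0,0,0.1]
    - [0,0,0]
  angular:
    - [0,0,0]
    - [0,0,0]
    - [0,0,0]
    - [0,0,0]
    - [0,0,0]

```text
t: 18.58
tcp_pos: [0.4745, 0.0541, 0.0186]
ee_rot: [-3.11, -0.441, -0.0]
wrist_force: [1.0, -0.3, 1.0]
gripper_width: 0.764
gripper_force: 0.0
```

>>> play_rows:
  dp:
    - [0,0,0]
    - [0,0,0]
    - [0,0,0]
  angular:
    - [0,0,0]
    - [0,0,0]
    - [0,0,0]
  gripper: -1

```text
t: 18.95
tcp_pos: [0.4756, 0.0539, 0.0195]
ee_rot: [-3.11, -0.439, -0.004]
wrist_force: [-1.1, 1.2, 5.5]
gripper_width: 0.525
gripper_force: 64.5
```

>>> play_rows:
  dp:
    - [0,0,-0.5]
    - [0,0,-1]
    - [0,0,-1]
    - [0,0,-1]
    - [0,0,-1]
    - [0,0,-0.5]
    - [0,0,0]
  angular:
    - [0,0,0]
    - [0,0,0]
    - [0,0,0]
    - [0,0,0]
    - [0,0,0]
    - [0,0,0]
    - [0,0,0]

```text
t: 19.82
tcp_pos: [0.4745, 0.0534, 0.1185]
ee_rot: [3.11, 0.44, 0.001]
wrist_force: [-0.1, -0.3, -5.0]
gripper_width: 0.527
gripper_force: 63.2
```

>>> play_rows:
  dp:
    - [1,0,0]
    - [1,0,0]
    - [1,0,0]
    - [1,0,0]
    - [0,0,0]
    - [0,0,0]
  angular:
    - [0,0,0]
    - [0,0,0]
    - [0,0,0]
    - [0,0,0]
    - [0,0,0]
    - [0,0,0]

```text
t: 20.58
tcp_pos: [0.5497, 0.0756, 0.1169]
ee_rot: [-3.11, -0.44, 0.006]
wrist_force: [0.2, -0.2, -4.4]
gripper_width: 0.528
gripper_force: 63.1
```

```bash
python3 o.py
```

```text
20.575 My -0.0413 Mx -0.0052 F [ 0.17 -0.2  -4.42] [0.5497 0.0756 0.1169]
```

>>> play_rows:
  dp:
    - [-1,0,0]
    - [-1,0,0]
    - [-1,0,0]
    - [-1,0,0]
    - [0,0,0]
    - [0,0,0]
  angular:
    - [0,0,0]
    - [0,0,0]
    - [0,0,0]
    - [0,0,0]
    - [0,0,0]
    - [0,0,0]

```text
t: 21.32
tcp_pos: [0.4747, 0.0535, 0.1185]
ee_rot: [3.111, 0.439, 0.002]
wrist_force: [0.3, 1.2, -5.0]
gripper_width: 0.53
gripper_force: 63.2
```

```bash
python3 o.py
```

```text
21.325 My -0.0393 Mx -0.0338 F [ 0.26  1.16 -5.01] [0.4747 0.0535 0.1185]
```

>>> play_rows:
  dp:
    - [1,0,0]
    - [1,0,0]
    - [1,0,0]
    - [1,0,0]
    - [0,0,0]
    - [0,0,0]
  angular:
    - [0,0,0]
    - [0,0,0]
    - [0,0,0]
    - [0,0,0]
    - [0,0,0]
    - [0,0,0]

```text
t: 22.08
tcp_pos: [0.5508, 0.0758, 0.1178]
ee_rot: [-3.11, -0.44, 0.002]
wrist_force: [-0.3, -0.3, -4.9]
gripper_width: 0.528
gripper_force: 63.1
```

```bash
python3 o.py
```

```text
22.075 My 0.017 Mx 0.0132 F [-0.32 -0.32 -4.88] [0.5508 0.0758 0.1178]
```

>>> play_rows:
  dp:
    - [-1,0,0]
    - [-1,0,0]
    - [-1,0,0]
    - [-1,0,0]
    - [0,0,0]
    - [0,0,0]
  angular:
    - [0,0,0]
    - [0,0,0]
    - [0,0,0]
    - [0,0,0]
    - [0,0,0]
    - [0,0,0]

```text
t: 22.82
tcp_pos: [0.475, 0.0536, 0.1186]
ee_rot: [3.111, 0.439, 0.002]
wrist_force: [0.7, 0.8, -4.3]
gripper_width: 0.532
gripper_force: 63.2
```

```bash
python3 o.py
```

```text
22.825 My -0.0028 Mx -0.0054 F [ 0.68  0.82 -4.34] [0.475  0.0536 0.1186]
```

Case 2 shows no forward/backward difference either. I put it back and move to case 1.

>>> play_rows:
  dp:
    - [0,0,1]
    - [0,0,1]
    - [0,0,1]
    - [0,0,1]
    - [0,0,0.5]
    - [0,0,0.35]
    - [0,0,0.15]
    - [0,0,0]
  angular:
    - [0,0,0]
    - [0,0,0]
    - [0,0,0]
    - [0,0,0]
    - [0,0,0]
    - [0,0,0]
    - [0,0,0]
    - [0,0,0]

```text
t: 23.82
tcp_pos: [0.4751, 0.0536, 0.0195]
ee_rot: [3.11, 0.44, 0.001]
wrist_force: [-4.1, 0.4, 2.4]
gripper_width: 0.532
gripper_force: 64.1
```

>>> play_rows:
  dp:
    - [0,0,0]
    - [0,0,-0.5]
    - [0,0,-1]
    - [0,0,-1]
    - [0,0.25,-1]
    - [0,1,0]
    - [0,1,0]
    - [0,1,0]
  angular:
    - [0,0,0]
    - [0,0,0]
    - [0,0,0]
    - [0,0,0]
    - [0,0,0]
    - [0,0,0]
    - [0,0,0]
    - [0,0,0]
  gripper: 0.53

```text
t: 24.82
tcp_pos: [0.4935, -0.0097, 0.0894]
ee_rot: [3.11, 0.44, 0.004]
wrist_force: [0.1, -0.2, -0.3]
gripper_width: 0.766
gripper_force: 0.0
```

>>> play_rows:
  dp:
    - [0,1,0]
    - [0,0,0.5]
    - [0,0,0]
  angular:
    - [0,0,0]
    - [0,0,0]
    - [0,0,0]

```text
t: 25.2
tcp_pos: [0.4965, -0.0277, 0.0768]
ee_rot: [-3.109, -0.439, 0.005]
wrist_force: [-0.4, 1.1, 0.5]
gripper_width: 0.766
gripper_force: 0.0
```

>>> play_rows:
  dp:
    - [0,0,0.9]
    - [0,0,1]
    - [0,0,1]
    - [0,0,0.1]
    - [0,0,0]
  angular:
    - [0,0,0]
    - [0,0,0]
    - [0,0,0]
    - [0,0,0]
    - [0,0,0]

```text
t: 25.82
tcp_pos: [0.498, -0.0277, 0.0184]
ee_rot: [-3.11, -0.441, 0.0]
wrist_force: [0.5, 0.6, 0.6]
gripper_width: 0.764
gripper_force: 0.0
```

>>> play_rows:
  dp:
    - [0,0,0]
    - [0,0,0]
    - [0,0,0]
  angular:
    - [0,0,0]
    - [0,0,0]
    - [0,0,0]
  gripper: -1

```text
t: 26.2
tcp_pos: [0.4991, -0.0281, 0.0195]
ee_rot: [3.11, 0.439, 0.004]
wrist_force: [-0.1, 1.3, 7.2]
gripper_width: 0.525
gripper_force: 63.3
```

>>> play_rows:
  dp:
    - [0,0,-0.5]
    - [0,0,-1]
    - [0,0,-1]
    - [0,0,-1]
    - [0,0,-1]
    - [0,0,-0.5]
    - [0,0,0]
  angular:
    - [0,0,0]
    - [0,0,0]
    - [0,0,0]
    - [0,0,0]
    - [0,0,0]
    - [0,0,0]
    - [0,0,0]

```text
t: 27.08
tcp_pos: [0.4981, -0.0282, 0.1186]
ee_rot: [3.11, 0.44, 0.001]
wrist_force: [0.7, -0.1, -3.2]
gripper_width: 0.529
gripper_force: 62.4
```

>>> play_rows:
  dp:
    - [1,0,0]
    - [1,0,0]
    - [1,0,0]
    - [1,0,0]
    - [0,0,0]
    - [0,0,0]
  angular:
    - [0,0,0]
    - [0,0,0]
    - [0,0,0]
    - [0,0,0]
    - [0,0,0]
    - [0,0,0]

```text
t: 27.82
tcp_pos: [0.5733, -0.0059, 0.1169]
ee_rot: [-3.11, -0.44, 0.005]
wrist_force: [-0.8, -0.4, -3.4]
gripper_width: 0.534
gripper_force: 62.4
```

```bash
python3 o.py
```

```text
27.825 My 0.0693 Mx -0.072 F [-0.84 -0.44 -3.43] [ 0.5733 -0.0059  0.1169]
```

>>> play_rows:
  dp:
    - [-1,0,0]
    - [-1,0,0]
    - [-1,0,0]
    - [-1,0,0]
    - [0,0,0]
    - [0,0,0]
  angular:
    - [0,0,0]
    - [0,0,0]
    - [0,0,0]
    - [0,0,0]
    - [0,0,0]
    - [0,0,0]

```text
t: 28.58
tcp_pos: [0.4982, -0.0282, 0.1184]
ee_rot: [3.111, 0.439, 0.001]
wrist_force: [-0.1, -0.6, -3.4]
gripper_width: 0.53
gripper_force: 62.4
```

```bash
python3 o.py
```

```text
28.575 My -0.0255 Mx -0.0286 F [-0.1  -0.65 -3.43] [ 0.4982 -0.0282  0.1184]
```

>>> play_rows:
  dp:
    - [1,0,0]
    - [1,0,0]
    - [1,0,0]
    - [1,0,0]
    - [0,0,0]
    - [0,0,0]
  angular:
    - [0,0,0]
    - [0,0,0]
    - [0,0,0]
    - [0,0,0]
    - [0,0,0]
    - [0,0,0]

```text
t: 29.32
tcp_pos: [0.5744, -0.0058, 0.1178]
ee_rot: [-3.11, -0.44, 0.002]
wrist_force: [0.7, -0.5, -4.0]
gripper_width: 0.529
gripper_force: 62.4
```

```bash
python3 o.py
```

```text
29.325 My -0.0543 Mx 0.0081 F [ 0.67 -0.55 -3.98] [ 0.5744 -0.0058  0.1178]
```

>>> play_rows:
  dp:
    - [-1,0,0]
    - [-1,0,0]
    - [-1,0,0]
    - [-1,0,0]
    - [0,0,0]
    - [0,0,0]
  angular:
    - [0,0,0]
    - [0,0,0]
    - [0,0,0]
    - [0,0,0]
    - [0,0,0]
    - [0,0,0]

```text
t: 30.08
tcp_pos: [0.4984, -0.0282, 0.1187]
ee_rot: [3.11, 0.439, 0.002]
wrist_force: [0.8, 0.1, -4.2]
gripper_width: 0.527
gripper_force: 62.4
```

```bash
python3 o.py
```

```text
30.075 My -0.0074 Mx 0.001 F [ 0.79  0.07 -4.23] [ 0.4984 -0.0282  0.1187]
```

The single readings are too noisy. At this speed the core also needs about 0.4 s to cross the case, so I should average readings taken later after each stop.

```bash
cat > a.py <<'E'
from bench import *
import numpy as np
a=np.deg2rad(16.1);y=np.array([-np.sin(a),np.cos(a),0]);m=[];f=[]
for i in range(9):
    s=observe();m.append(float(s['torque']@y));f.append(s['wrist_force'][2])
    if i<8: grab_frame("wrist")
print(s['t'],"My",np.round(m,3),"mean",round(np.mean(m),4),"Fz",round(np.mean(f),2))
E
python3 a.py
```

```text
30.475 My [-0.007 -0.01   0.022  0.006 -0.037 -0.005 -0.052 -0.007 -0.003] mean -0.0104 Fz -3.69
```

>>> play_rows:
  dp:
    - [1,0,0]
    - [1,0,0]
    - [1,0,0]
    - [1,0,0]
    - [0,0,0]
    - [0,0,0]
  angular:
    - [0,0,0]
    - [0,0,0]
    - [0,0,0]
    - [0,0,0]
    - [0,0,0]
    - [0,0,0]

```text
t: 31.22
tcp_pos: [0.574, -0.0059, 0.1178]
ee_rot: [-3.11, -0.44, 0.003]
wrist_force: [0.2, -0.6, -4.1]
gripper_width: 0.529
gripper_force: 62.4
```

```bash
python3 a.py
```

```text
31.625 My [-0.012 -0.009  0.004 -0.036 -0.031 -0.048  0.018  0.038 -0.017] mean -0.0105 Fz -3.77
```

>>> play_rows:
  dp:
    - [-1,0,0]
    - [-1,0,0]
    - [-1,0,0]
    - [-1,0,0]
    - [0,0,0]
    - [0,0,0]
  angular:
    - [0,0,0]
    - [0,0,0]
    - [0,0,0]
    - [0,0,0]
    - [0,0,0]
    - [0,0,0]

```text
t: 32.38
tcp_pos: [0.4989, -0.0282, 0.1188]
ee_rot: [3.11, 0.439, 0.003]
wrist_force: [1.0, -1.2, -4.4]
gripper_width: 0.529
gripper_force: 62.4
```

```bash
python3 a.py
```

```text
32.775 My [-0.02   0.022 -0.07  -0.037  0.016 -0.012  0.029  0.028 -0.011] mean -0.0061 Fz -3.86
```

>>> play_rows:
  dp:
    - [0,0,0]
    - [0,0,0]
    - [0,0,0]
    - [0,0,0]
    - [0,0,0]
    - [0,0,0]
    - [0,0,0]
    - [0,0,0]
  angular:
    - [0,-1,0]
    - [0,-1,0]
    - [0,-1,0]
    - [0,0,0]
    - [0,1,0]
    - [0,1,0]
    - [0,1,0]
    - [0,0,0]

```text
t: 33.78
tcp_pos: [0.4963, -0.0283, 0.1182]
ee_rot: [-3.111, -0.438, 0.001]
wrist_force: [-0.2, 0.4, -4.2]
gripper_width: 0.53
gripper_force: 62.4
```

```bash
python3 a.py
```

```text
34.175 My [-0.01  -0.01  -0.031 -0.04  -0.021 -0.009 -0.007  0.01  -0.01 ] mean -0.0142 Fz -3.76
```

>>> play_rows:
  dp:
    - [0,0,0]
    - [0,0,0]
    - [0,0,0]
    - [0,0,0]
    - [0,0,0]
    - [0,0,0]
    - [0,0,0]
    - [0,0,0]
  angular:
    - [0,1,0]
    - [0,1,0]
    - [0,1,0]
    - [0,0,0]
    - [0,-1,0]
    - [0,-1,0]
    - [0,-1,0]
    - [0,0,0]

```text
t: 35.17
tcp_pos: [0.5, -0.0279, 0.1186]
ee_rot: [3.11, 0.442, 0.002]
wrist_force: [-0.6, -0.0, -3.3]
gripper_width: 0.53
gripper_force: 62.4
```

```bash
python3 a.py
```

```text
35.575 My [ 0.048  0.007  0.018  0.01   0.015 -0.015  0.025 -0.088 -0.027] mean -0.0007 Fz -3.38
```

Case 1 is quiet under both the shake and a tilt check. I return it and retest case 2 with averaged readings.

>>> play_rows:
  dp:
    - [0,0,1]
    - [0,0,1]
    - [0,0,1]
    - [0,0,1]
    - [0,0,0.5]
    - [0,0,0.35]
    - [0,0,0.13]
    - [0,0,0]
  angular:
    - [0,0,0]
    - [0,0,0]
    - [0,0,0]
    - [0,0,0]
    - [0,0,0]
    - [0,0,0]
    - [0,0,0]
    - [0,0,0]

```text
t: 36.58
tcp_pos: [0.4988, -0.0283, 0.0195]
ee_rot: [3.11, 0.44, 0.003]
wrist_force: [-1.0, -0.2, -0.7]
gripper_width: 0.529
gripper_force: 62.7
```

>>> play_rows:
  dp:
    - [0,0,0]
    - [0,0,-0.5]
    - [0,0,-1]
    - [0,0,-1]
    - [0,-0.25,-1]
    - [0,-1,0]
    - [0,-1,0]
    - [0,-1,0]
  angular:
    - [0,0,0]
    - [0,0,0]
    - [0,0,0]
    - [0,0,0]
    - [0,0,0]
    - [0,0,0]
    - [0,0,0]
    - [0,0,0]
  gripper: 0.53

```text
t: 37.58
tcp_pos: [0.4788, 0.0359, 0.0882]
ee_rot: [-3.11, -0.44, 0.001]
wrist_force: [0.9, -0.0, -0.0]
gripper_width: 0.76
gripper_force: 0.0
```

>>> play_rows:
  dp:
    - [0,-1,0]
    - [0,0,0.5]
    - [0,0,0]
  angular:
    - [0,0,0]
    - [0,0,0]
    - [0,0,0]

```text
t: 37.95
tcp_pos: [0.4731, 0.0538, 0.0773]
ee_rot: [-3.11, -0.441, 0.004]
wrist_force: [-0.6, -0.3, 0.1]
gripper_width: 0.764
gripper_force: 0.0
```

>>> play_rows:
  dp:
    - [0,0,0.9]
    - [0,0,1]
    - [0,0,1]
    - [0,0,0.1]
    - [0,0,0]
  angular:
    - [0,0,0]
    - [0,0,0]
    - [0,0,0]
    - [0,0,0]
    - [0,0,0]

```text
t: 38.58
tcp_pos: [0.4747, 0.0532, 0.0189]
ee_rot: [3.111, 0.439, 0.0]
wrist_force: [-0.0, -0.9, 0.4]
gripper_width: 0.767
gripper_force: 0.0
```

>>> play_rows:
  dp:
    - [0,0,0]
    - [0,0,0]
    - [0,0,0]
  angular:
    - [0,0,0]
    - [0,0,0]
    - [0,0,0]
  gripper: -1

```text
t: 38.95
tcp_pos: [0.4756, 0.0535, 0.0198]
ee_rot: [3.11, 0.439, 0.004]
wrist_force: [-0.6, -0.3, 6.3]
gripper_width: 0.529
gripper_force: 64.5
```

>>> play_rows:
  dp:
    - [0,0,-0.5]
    - [0,0,-1]
    - [0,0,-1]
    - [0,0,-1]
    - [0,0,-1]
    - [0,0,-0.5]
    - [0,0,0]
  angular:
    - [0,0,0]
    - [0,0,0]
    - [0,0,0]
    - [0,0,0]
    - [0,0,0]
    - [0,0,0]
    - [0,0,0]

```text
t: 39.83
tcp_pos: [0.4744, 0.0536, 0.1189]
ee_rot: [3.111, 0.44, 0.001]
wrist_force: [0.0, 0.3, -5.1]
gripper_width: 0.53
gripper_force: 63.4
```

>>> play_rows:
  dp:
    - [1,0,0]
    - [1,0,0]
    - [1,0,0]
    - [1,0,0]
    - [0,0,0]
    - [0,0,0]
  angular:
    - [0,0,0]
    - [0,0,0]
    - [0,0,0]
    - [0,0,0]
    - [0,0,0]
    - [0,0,0]

```text
t: 40.58
tcp_pos: [0.5496, 0.0757, 0.1173]
ee_rot: [-3.11, -0.44, 0.006]
wrist_force: [-0.0, 1.6, -5.8]
gripper_width: 0.529
gripper_force: 63.3
```

```bash
python3 a.py
```

```text
40.975 My [-0.004 -0.025 -0.002 -0.033  0.02   0.    -0.014 -0.05  -0.056] mean -0.0181 Fz -4.84
```

>>> play_rows:
  dp:
    - [-1,0,0]
    - [-1,0,0]
    - [-1,0,0]
    - [-1,0,0]
    - [0,0,0]
    - [0,0,0]
  angular:
    - [0,0,0]
    - [0,0,0]
    - [0,0,0]
    - [0,0,0]
    - [0,0,0]
    - [0,0,0]

```text
t: 41.72
tcp_pos: [0.4755, 0.0536, 0.1192]
ee_rot: [3.11, 0.439, 0.003]
wrist_force: [0.4, 0.4, -4.6]
gripper_width: 0.523
gripper_force: 63.3
```

```bash
python3 a.py
```

```text
42.125 My [ 0.021  0.07  -0.031  0.033 -0.018 -0.057  0.021  0.012  0.   ] mean 0.0057 Fz -4.63
```

>>> play_rows:
  dp:
    - [0,0,0]
    - [0,0,0]
    - [0,0,0]
    - [0,0,0]
    - [0,0,0]
    - [0,0,0]
    - [0,0,0]
  angular:
    - [0,-1,0]
    - [0,-1,0]
    - [0,-1,0]
    - [0,0,0]
    - [0,1,0]
    - [0,1,0]
    - [0,1,0]

```text
t: 43.0
tcp_pos: [0.4739, 0.0536, 0.1186]
ee_rot: [-3.11, -0.44, -0.004]
wrist_force: [-0.7, 0.6, -5.1]
gripper_width: 0.526
gripper_force: 63.7
```

```bash
python3 a.py
```

```text
43.4 My [ 0.051  0.253  0.117  0.034 -0.008 -0.003 -0.004  0.051  0.052] mean 0.0605 Fz -4.69
```

>>> play_rows:
  dp:
    - [0,0,0]
    - [0,0,0]
    - [0,0,0]
    - [0,0,0]
    - [0,0,0]
    - [0,0,0]
    - [0,0,0]
  angular:
    - [0,1,0]
    - [0,1,0]
    - [0,1,0]
    - [0,0,0]
    - [0,-1,0]
    - [0,-1,0]
    - [0,-1,0]

```text
t: 44.28
tcp_pos: [0.4756, 0.0536, 0.1192]
ee_rot: [3.11, 0.439, -0.003]
wrist_force: [-0.3, 0.4, -5.6]
gripper_width: 0.527
gripper_force: 64.3
```

```bash
python3 a.py
```

```text
44.675 My [-0.062 -0.214 -0.064 -0.087 -0.05  -0.012 -0.076 -0.076 -0.024] mean -0.0738 Fz -4.77
```

>>> play_rows:
  dp:
    - [0,0,0]
    - [0,0,0]
    - [0,0,0]
    - [0,0,0]
    - [0,0,0]
    - [0,0,0]
    - [0,0,0]
    - [0,0,0]
  angular:
    - [0,-1,0]
    - [0,-1,0]
    - [0,-1,0]
    - [0,0,0]
    - [0,1,0]
    - [0,1,0]
    - [0,1,0]
    - [0,0,0]

```text
t: 45.68
tcp_pos: [0.4724, 0.0533, 0.1186]
ee_rot: [-3.111, -0.438, 0.002]
wrist_force: [0.2, 1.2, -5.1]
gripper_width: 0.529
gripper_force: 65.5
```

```bash
python3 a.py
```

```text
46.075 My [ 0.07  -0.028 -0.029  0.034  0.012 -0.039  0.027  0.031  0.055] mean 0.0147 Fz -4.96
```

>>> play_rows:
  dp:
    - [0,0,0]
    - [0,0,0]
    - [0,0,0]
    - [0,0,0]
    - [0,0,0]
    - [0,0,0]
    - [0,0,0]
    - [0,0,0]
  angular:
    - [0,1,0]
    - [0,1,0]
    - [0,1,0]
    - [0,0,0]
    - [0,-1,0]
    - [0,-1,0]
    - [0,-1,0]
    - [0,0,0]

```text
t: 47.08
tcp_pos: [0.4766, 0.0538, 0.1191]
ee_rot: [3.11, 0.441, 0.003]
wrist_force: [0.2, 0.5, -5.0]
gripper_width: 0.529
gripper_force: 65.5
```

```bash
python3 a.py
```

```text
47.475 My [-0.123 -0.045 -0.048 -0.074 -0.114 -0.094 -0.055 -0.036 -0.023] mean -0.068 Fz -4.88
```

Case 2 is the rattling one. Its moment swings by 0.08 to 0.13 N m with the right sign in two repeats, while case 1 showed nothing in the same test. I carry it to the mat.

>>> play_rows:
  dp:
    - [0,0.5,-0.5]
    - [0.3,1,-0.5]
    - [0.3,1,-0.5]
    - [0.3,1,-0.5]
    - [0.3,1,-0.5]
    - [0.3,1,0]
    - [0.3,1,0]
    - [0.3,1,0]
  angular:
    - [0,0,0]
    - [0,0,0]
    - [0,0,0]
    - [0,0,0]
    - [0,0,0]
    - [0,0,0]
    - [0,0,0]
    - [0,0,0]

```text
t: 48.48
tcp_pos: [0.5566, -0.0801, 0.1679]
ee_rot: [-3.11, -0.439, 0.002]
wrist_force: [-0.1, -0.5, -5.1]
gripper_width: 0.529
gripper_force: 65.6
```

>>> play_rows:
  dp:
    - [0.2,1,0]
    - [0,1,0]
    - [0,1,0]
    - [0,1,0]
    - [0,1,0]
    - [0,1,0]
    - [0,1,0]
    - [0,1,0]
  angular:
    - [0,0,0]
    - [0,0,0]
    - [0,0,0]
    - [0,0,0]
    - [0,0,0]
    - [0,0,0]
    - [0,0,0]
    - [0,0,0]

```text
t: 49.48
tcp_pos: [0.6049, -0.2328, 0.1687]
ee_rot: [-3.111, -0.44, -0.0]
wrist_force: [-0.1, 0.1, -5.7]
gripper_width: 0.527
gripper_force: 65.6
```

>>> play_rows:
  dp:
    - [0,1,0]
    - [0,1,0]
    - [0,1,0]
    - [0,0.7,0]
    - [0,0.4,0]
    - [0,0,0]
    - [0,0,0]
  angular:
    - [0,0,0]
    - [0,0,0]
    - [0,0,0]
    - [0,0,0]
    - [0,0,0]
    - [0,0,0]
    - [0,0,0]

```text
t: 50.35
tcp_pos: [0.6272, -0.3095, 0.1686]
ee_rot: [-3.11, -0.441, 0.001]
wrist_force: [1.5, 0.4, -5.7]
gripper_width: 0.528
gripper_force: 65.5
```

```bash
python3 - <<'E'
from bench import *
import cv2,numpy as np
print(observe())
for n in("scene","side"):
    p,d=grab_frame(n);c=calibration(n);np.savez(f"{n}9.npz",p=p,d=d,**c)
    if n=="scene":q=p[170:310,100:300]
    else:q=p[60:340,150:400]
    cv2.imwrite(f"pics/{n}9.png",cv2.resize(q[:,:,::-1],(800,560) if n=="scene" else (500,560),interpolation=cv2.INTER_CUBIC))
from h import *
P,p=cloud("scene9.npz");Z=P[...,2];r=p.sum(2)
# case body near the hand
t=observe()['tcp_pos'];m=(np.linalg.norm(P[...,:2]-t[:2],axis=-1)<.085)&(Z>.10)&(Z<.21)&(r>330)
q=P[m];print(len(q),q.mean(0),np.percentile(q,[1,99],axis=0))
E
```

```text
{'t': 50.35, 'qpos': array([-5.82209652e-01,  5.15712723e-01,  1.26037873e+00,  3.76239206e-04,
        1.36628582e+00,  7.07045831e-01]), 'joint_vel': array([ 5.26891838e-03, -3.23670017e-03,  4.85897045e-03, -2.28365347e-03,
       -3.80700415e-03,  1.97783170e-05]), 'tau': array([-3.37196700e-01, -5.39851713e+01, -3.12587392e+01, -6.04551681e-02,
        1.02665855e-02, -6.94164937e-04]), 'tcp_pos': array([ 0.62717925, -0.30954959,  0.168553  ]), 'ee_rot': array([-3.10974598e+00, -4.40553537e-01,  5.41179498e-04]), 'wrist_force': array([ 1.48617299,  0.42921923, -5.67122186]), 'torque': array([-0.02128057, -0.10171122, -0.02072838]), 'gripper_force': 65.53695917129517, 'gripper_width': 0.5278272099015275}
442 [ 0.65297597 -0.30239659  0.18473108] [[ 0.57882076 -0.32909151  0.15599293]
 [ 0.68808222 -0.2754984   0.20096736]]
```

View pics/scene9.png

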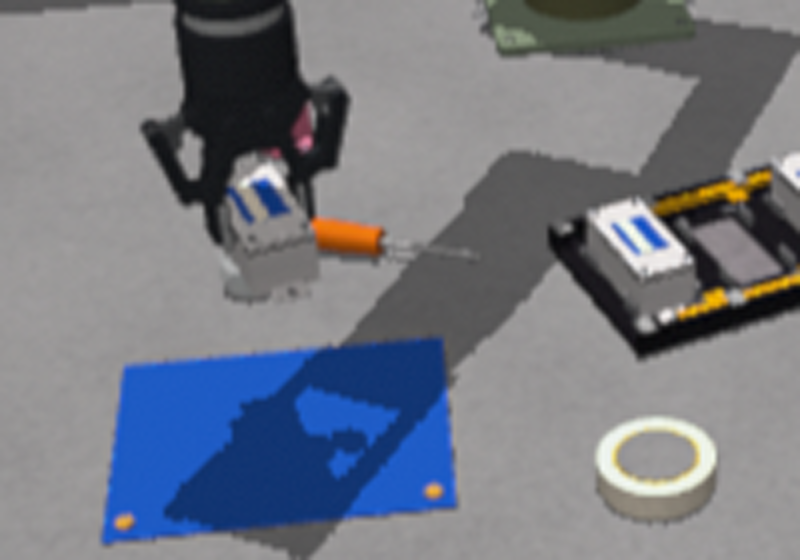

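View pics/side9.png

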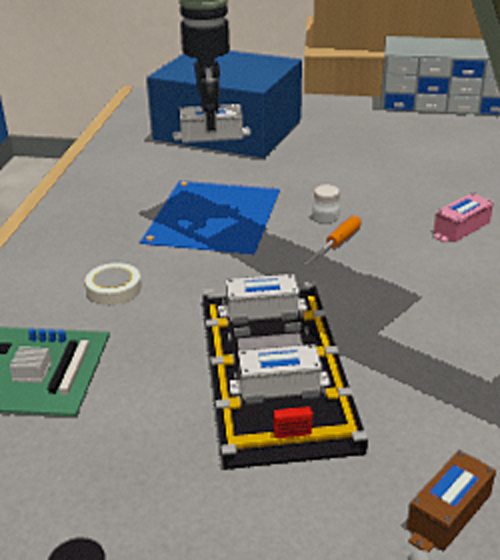

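The case is held over the mat. In the side view its lugs are at (178,136) and (248,131). Cases 1 and 3 sit in their pockets and the bystanders are untouched. Next I check numerically that the case is level and that the returned cases are seated.

```bash
python3 - <<'E'
from h import *
a=np.deg2rad(16.1);ex=np.array([np.cos(a),np.sin(a)]);ey=np.array([-np.sin(a),np.cos(a)])
for n in("scene9","side9"):
    P,p=cloud(n+".npz");r=p.sum(2)
    for nm,c,z0,z1 in(("held",(.6272,-.3095),.19,.22),("c1",(.4975,-.027),.044,.057),("c3",(.4503,.135),.044,.057)):
        d=P[...,:2]-np.array(c);X=d@ex;Y=d@ey;Z=P[...,2]
        m=(abs(X)<.062)&(abs(Y)<.032)&(Z>z0)&(Z<z1)&(r>200)
        if nm=="held": m&=abs(Y)<.021
        if nm=="held": m&=abs(X)>.012
        A=np.c_[X[m],Y[m],np.ones(m.sum())];k=np.linalg.lstsq(A,Z[m],rcond=None)[0]
        print(n,nm,m.sum(),"slope deg",np.degrees(k[:2]).round(2),"z",k[2].round(4),"X",np.percentile(X[m],[1,99]).round(4),"Y",np.percentile(Y[m],[1,99]).round(4))
E
```

```text
scene9 held 229 slope deg [-1.05 -0.44] z 0.1974 X [-0.0481  0.0522] Y [-0.0201  0.02  ]
scene9 c1 281 slope deg [-0.05  0.2 ] z 0.0487 X [-0.0485  0.0533] Y [-0.0264  0.0206]
scene9 c3 259 slope deg [ 0.35 -0.23] z 0.0484 X [-0.0492  0.0528] Y [-0.0271  0.0223]
side9 held 119 slope deg [-0.26 -3.73] z 0.2006 X [-0.0489  0.0479] Y [-0.0193  0.0209]
side9 c1 382 slope deg [-0.28 -3.58] z 0.0513 X [-0.0475  0.0504] Y [-0.0231  0.0241]
side9 c3 540 slope deg [ 0.03 -3.72] z 0.0512 X [-0.0481  0.0499] Y [-0.0221  0.0245]
```

```bash
python3 -c "
from bench import *
print(sign_off())"
```

```text
the job is handed in; nothing more can be done
None
```

I slid the lock fully open and found the loose core in case 2, which the gripper now holds level and still about 15 cm above the blue mat; cases 1 and 3 are back in their pockets. My shaking was too slow (0.16 m/s) to show the rattle, so I picked case 2 from a repeated 12° tilt test: its moment swung by 0.08–0.13 N m, case 1's did not change, and case 3 was only shaken, not tilted. Case 2 had looked quiet in its first shake and went back in its pocket before I retested it.

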